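Free the stuck tube block of the dry block heater

TASK

Lift the heater's hinged clear cover by its front rod until it rests on its stop, and let go of it. The aluminium tube block inside is held tight in its well: do not pull it straight out, but take it by the rib on top and rock it side to side while it is still in the well, first with its left side up (left as the robot faces the heater's front), then with its right side up, a good 6 degrees from level each way, until it is free. Lift it just clear, level, two to four centimetres above the rim and straight over the well, and finish still holding it there, without knocking over or shoving the glassware and small things around the heater.

Things in the scene. Friction and masses are not known exactly. Their poses are not given: they have to be found in the camera images.
- heater: Small dry block heater, white case 165 x 160 x 70 mm (x, y, z), fixed on the worktop, sloping grey panel at its front. Origin: centre of its underside on the worktop; x from its front to its back, y to its left (as the robot faces the front), z up. Its flat top, in which the well opens, is 70 mm above the origin. Position and yaw (up to 0.3 rad) vary.
- well_rim (a point): Centre of the mouth of the rectangular well in the heater's top, level with the rim (70 mm above the worktop), 5 mm to the front of the heater's origin. The well is 53 mm (x) by 62 mm (y) and 20 mm deep. In each y wall (left, right) a sprung steel ball of 10 mm diameter stands 5 mm out of the wall, its centre 12.3 mm above the well floor.
- cover (a joint): Hinge of the clear cover in rad: 0 shut, 1.6 open on its stop (just past upright). Let go under about 1.1 it falls shut; above about 1.2 it falls open and stays on its stop by its own weight. It weighs 180 g, starts shut, has no latch.
- cover_bar (a point): Middle of the cover's grey rod handle: round, 8 mm thick, 80 mm long along the heater's y, carried at both ends; 40 mm in front of the cover's front face, about 36 mm clear between rod and cover. Shut, it is 111.5 mm above the worktop. It moves on a circle of 170 mm radius about the hinge axis and turns inside a light pinch. The point's axes turn with the cover.
- cover_hinge (a point): Point on the cover's hinge axis at the middle of the heater's breadth, 65 mm behind the heater's origin, 71.5 mm above the worktop; axis along the heater's y. Shut, the cover is a hollow clear box 122 x 124 x 54 mm (x, y, z) reaching from 3 to 125 mm in front of the hinge; open, it stands upright behind the hinge.
- block: Loose aluminium tube block of 0.18 to 0.35 kg, 50 x 56 x 32 mm (x, y, z) plus a rib on top, with two rows of small dark holes. Origin: centre of its underside; axes as the heater's while seated. Seated, it stands on the well floor 50 mm above the worktop, 20 mm deep in the well, 12 mm proud of the rim, 3 mm clear of the well's y walls and 1.5 mm of its x walls.
- rib_top (a point): Centre of the top face of the block's grip rib, 64 mm above the block's underside. The rib is 14 mm thick (x), 44 mm wide (y) and rises 32 mm above the block's top face, centred; gripped hard across its 44 mm, with the fingers closing along y, it can be rocked firmly about the block's x axis.
- groove_left (a point): Centre of the groove (3 mm deep, from 8 to 16.6 mm above the underside) in the block's left (+y) face; the right face has the same. A sprung ball sits in each; a side has passed its ball once it has risen 5 mm. Each resists with about 15 N, so raising one side at a time about the other lower edge takes half the force of a straight pull. 0.12 rad of rocking raises a side 7 mm.
- flask: Conical flask, 64 mm across, 104 mm tall, a bystander standing to the left of the heater; origin at the centre of its underside, z up. Leave alone.
- dropper: Dropper bottle, 31 mm across, 100 mm tall, a bystander to the right of the heater; origin at the centre of its underside. Leave alone.
- vial_a: Sample vial, 25 mm across, 64 mm tall, a bystander to the right of the heater; origin at the centre of its underside. Leave alone.
- vial_b: Sample vial, 25 mm across, 64 mm tall, a bystander to the left of the heater; origin at the centre of its underside. Leave alone.
- cup: Small weighing cup, 45 mm across, 28 mm tall, a bystander left of the heater; origin at the centre of its underside. Leave alone.
- tweezers: Forceps lying flat, 18 x 124 x 9 mm, a bystander left of the heater; origin at the centre of the underside. Leave alone.

How it is judged:
By the outcome, as a careful person would: the job done as asked, in the order asked, and still so for the second after the job is handed in, while the arm keeps its last pose, push and grip.
It also fails if it takes over 54 s, if anything falls off the work surface, if the arm or the gripper's body presses on something with over 40 N, if the wrist force passes 120 N, or if a joint passes its speed limit or range.

ROBOT

A 6-joint arm with a two-finger parallel gripper is mounted at the origin on a cart in front of the work surface, level with it; the furniture and walls round the work are solid. World frame = base frame: x ahead of the robot, y to its left, z up, the work surface at z = 0. Lengths are in mm, angles in rad, forces in N, time in s.
With the tool pointing down it reaches from about 325 to 875 mm from the base axis. Payload 4.4 kg.
Tool frame: the origin (TCP) lies on the front face of the gripper's body, between the roots of the fingers; the fingertips stand 73 mm ahead of it and the grasp point (between the pads) lies 54 mm ahead of it; z points along the fingers, y is the line along which they close (so a half turn about z gives the same grasp; the last joint's range is limited). The gripper opens to 85 mm and grips with 20 to 120 N. Pads are 22 mm wide; open, the fingers measure 114 mm over their backs; the gripper's body (76 mm by 85 mm) begins 54 mm behind the grasp point. The pads swing forward as they close: fully open they stand 13 mm farther back than shut.
Start: joints at [1.091, 0.207, 1.542, -0, 1.393, -0.15], TCP at [185.682, 544.197, 303.882] pointing down, gripper open.
Joint ranges: [-2.73, 2.73], [-0.86, 2.22], [0.23, 2.46], [-1.11, 4.25], [0.08, 2.63], [-2.82, 2.82]. Speed limits (rad/s): [2.79, 2.79, 3.14, 3.14, 3.14, 3.14].

INTERFACE

Orientations are given as a 3x3 rotation matrix whose columns are the frame's x, y, z axes.
In Python, from station import sense, grab_frame, job_done gives the robot as it stands.
- The arm moves only by the tool move_arm, never from a script. Its argument "plan" is a list of rows, each an object with "dp": the shift along the tool's x, y, z each as a share of 10 cm, from -1 to 1, a list of three; "rotation": the turn, a rotation vector about the tool's x, y, z each as a share of pi/2 rad, from -1 to 1, a list of three; "fingers": the opening, from -1 (shut) to 1 (fully open), so that 0 is half open. In form: [{"dp": [tx, ty, tz], "rotation": [ax, ay, az], "fingers": fingers}, ...]. A call has 1 to 12 rows; each row shifts and turns the commanded pose from where the row before left it, along the tool's axes as they then stand; what a row does not reach is not made up. A row lasts 1/10 s, in which the tool goes at most 50 mm and 8.59 degrees, less where a joint would pass 70% of its speed; a pose out of reach is approached as far as the arm can. A call with a number of a shift or a turn outside -1 to 1 is refused whole. A call with a gripper value outside its range is refused whole. The fingers move at their own pace and stop on an object; "force" is the grip in N (left out, the last holds). Time passes only in rows, so rows that do not move let the fingers close. It gives the time, the measured TCP pose, the force, the opening and the grip force at its end, in the units of the state.
- sense(): the state, without advancing time (a new reading comes with each control period).
- grab_frame(name): name is "scene" or "top" or "wrist"; returns a dict with "img" (420x560x3 uint8, red, green, blue), "vfov" (degrees; the focal length in pixels is half the picture's height over the tangent of half this angle, whatever the lens; pixels are square), "cx", "cy" (the principal point, pixels), "pose" (4x4, takes a point from camera to world coordinates). Camera axes: x right, y down, z forward; pixel columns grow to the right and rows downward; lengths in mm; the calibration is good to about 2 mm. A picture is of the moment at which its call begins. There is no depth.
- job_done(): hands the job in; it is judged then, once.
The state is a dict: "time": time; "qpos": joint angles; "joint_vel": joint speeds; "joint_efforts": joint torques, N m; "tcp_pos": TCP position; "orientation": TCP orientation; "ft_force": force on the tool from outside, world axes, zero at the start; "wrist_torque": the same for the moment, N m; "width": finger opening in mm; "grasp_force": force on a finger pad.
Only numpy, scipy, OpenCV 4.12 (cv2) and the standard library are available. Lean on these libraries where they do the work, as an engineer would, in place of code of your own. Each camera call takes 0.05 s, during which the arm holds its last target. There are 200 camera calls.

## Working session

There is one attempt and no reset: what is moved stays moved. The work goes in short steps, Python scripts to look and compute and a tool call to move; the robot and the scene stay as the last step left them, time stands still between calls to the robot, and variables do not carry over. Pictures are saved under pics/ and viewed, at most 10 in all, crops included, and the job is handed in when it is done.

Besides the shell and the picture viewer there is one more tool, called after "Request:" by a JSON object that holds its "api" and its "payload", one argument or row to a line. move_arm: Moves the arm, as the interface text tells. Its arguments: {"type":"object","properties":{"plan":{"type":"array","items":{"type":"object","properties":{"dp":{"type":"array","items":{"type":"number"}},"rotation":{"type":"array","items":{"type":"number"}},"fingers":{"type":"number"}}}},"force":{"type":"number"}},"required":["plan"]}

```bash
mkdir -p pics; ls; python3 - <<'E'
from station import *
import cv2,pickle
s=sense();print({k:s[k] for k in('time','tcp_pos','orientation','ft_force','width')})
F={}
for n in('scene','top'):
    f=grab_frame(n);F[n]=f;print(n,f['vfov'],f['cx'],f['cy'],f['pose'].round(3).tolist())
    cv2.imwrite(f'pics/{n}0.png',f['img'][:,:,::-1])
pickle.dump(F,open('f0.pkl','wb'))
E
```

```text
pics
{'time': 0.0, 'tcp_pos': array([185.39058971, 543.6623712 , 302.70160364]), 'orientation': array([[-9.46433073e-01,  3.22898218e-01, -1.08602371e-03],
       [ 3.22899837e-01,  9.46430928e-01, -2.04813205e-03],
       [ 3.66508238e-04, -2.28909679e-03, -9.99997313e-01]]), 'ft_force': array([-0.24048988, -0.20345896,  0.56876127]), 'width': 85.68339142669846}
scene 44.090283559605936 281.5203231898619 203.32622477607427 [[0.56, -0.572, 0.599, -120.065], [-0.828, -0.391, 0.402, -274.671], [0.005, -0.722, -0.692, 886.695], [0.0, 0.0, 0.0, 1.0]]
top 56.81236050532945 280.299601628939 209.85646793174453 [[-0.009, -0.996, 0.091, 501.509], [-1.0, 0.01, 0.003, 183.363], [-0.004, -0.091, -0.996, 927.08], [0.0, 0.0, 0.0, 1.0]]
```

View pics/top0.png

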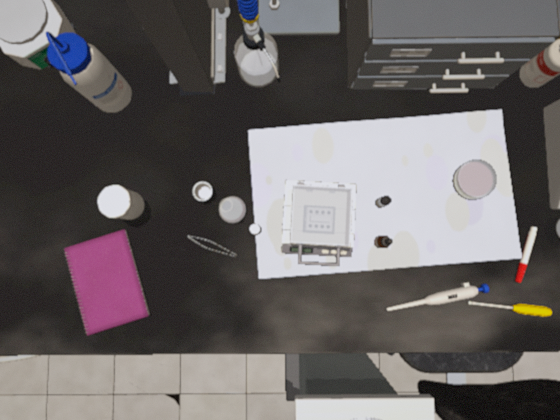

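View pics/scene0.png

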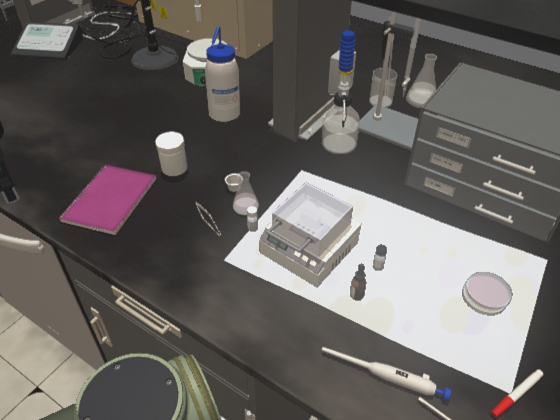

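The top view shows the heater at about (319,217) with its rod at (320,262), the dark dropper and vial to its right, and the flask, vial, cup and forceps to its left. I'll enlarge this area.

```bash
python3 - <<'E'
import cv2,pickle
F=pickle.load(open('f0.pkl','rb'))
a=F['top']['img'][165:275,220:410,::-1]; b=F['scene']['img'][165:310,180:400,::-1]
cv2.imwrite('pics/topc.png',cv2.resize(a,None,fx=4,fy=4,interpolation=cv2.INTER_CUBIC))
cv2.imwrite('pics/scenec.png',cv2.resize(b,None,fx=3.6,fy=3.6,interpolation=cv2.INTER_CUBIC))
E
```

```text
(no output)
```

View pics/topc.png

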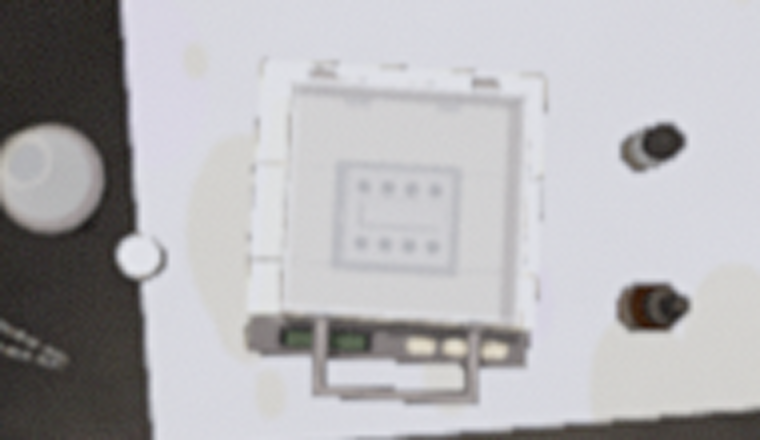

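View pics/scenec.png

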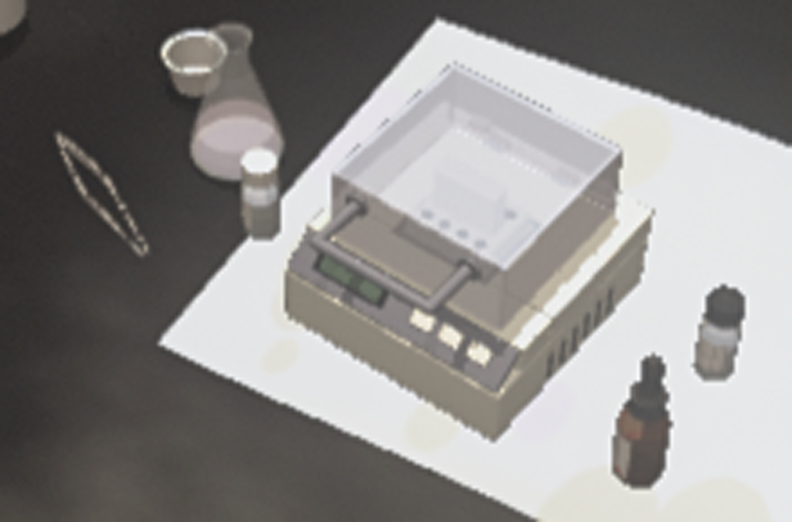

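Both crops are clear. In the top crop the block's top corners are at (335,160), (461,166), (457,274) and (331,268), and the rod's middle is at (395,396). In the scene crop the heater's base corner is at (495,438) and its back right top corner at (655,210). I'll fit the heater's pose to these.

```bash
cat > h.py <<'E'
import numpy as np
def proj(f,P):
    T=np.linalg.inv(f['pose']);p=np.c_[P,np.ones(len(P))]@T.T
    k=f['img'].shape[0]/2/np.tan(np.radians(f['vfov'])/2)
    return np.c_[k*p[:,0]/p[:,2]+f['cx'],k*p[:,1]/p[:,2]+f['cy']]
def ray(f,u,v,z):
    k=f['img'].shape[0]/2/np.tan(np.radians(f['vfov'])/2)
    d=f['pose'][:3,:3]@[(u-f['cx'])/k,(v-f['cy'])/k,1];o=f['pose'][:3,3]
    return o+d*(z-o[2])/d[2]
def H(q,P):
    c,s=np.cos(q[2]),np.sin(q[2]);P=np.array(P,float)
    return P@np.array([[c,-s,0],[s,c,0],[0,0,1]]).T+[q[0],q[1],0]
E
python3 - <<'E'
from h import *;import pickle
from scipy.optimize import least_squares
F=pickle.load(open('f0.pkl','rb'))
t=[((395,396),(-100.2,0,111.5)),((263,60),(82.5,80,70)),((547,75),(82.5,-80,70)),((335,160),(20,28,82)),((461,166),(20,-28,82)),((457,274),(-30,-28,82)),((331,268),(-30,28,82))]
s=[((373,272),(-100.2,0,111.5)),((655,210),(82.5,-80,70)),((495,438),(-82.5,-80,0)),((287,317),(-82.5,80,0)),((455,65),(62,62,125.5)),((620,150),(62,-62,125.5)),((505,268),(-60,-62,125.5))]
def uv(l,k,o): return (np.array([a for a,_ in l])+.5)/k-.5+o
ut,us=uv(t,4,[220,165]),uv(s,3.6,[180,165])
def res(q): return np.r_[proj(F['top'],H(q,[b for _,b in t]))-ut,proj(F['scene'],H(q,[b for _,b in s]))-us].ravel()
for fs in (0,1,2):
    n=len(t)*2;sl=[slice(None),slice(0,n),slice(n,None)][fs]
    r=least_squares(lambda q:res(q)[sl],[520,120,0],loss='soft_l1');print(r.x.round(3));print(r.fun.reshape(-1,2).round(1).tolist())
q=r.x if 0 else least_squares(res,[520,120,0],loss='soft_l1').x
np.save('q.npy',q)
print('bar',H(q,[[-100.2,0,111.5]]),'hinge',H(q,[[65,0,71.5]]),'rib',H(q,[[-5,0,114]]))
f=F['top']
for n,(u,v),z in (('flask',(22,160),104),('vialb',(139,256),64),('viala',(663,141),64),('dropper',(678,305),100)):
    print(n,ray(f,(u+.5)/4-.5+220,(v+.5)/4-.5+165,z).round())
E
```

```text
[ 5.61543e+02  1.03578e+02 -7.90000e-02]
[[-1.8, 0.7], [-1.2, -1.1], [-0.6, 0.1], [2.6, 2.8], [-3.3, 3.1], [-3.7, -1.1], [2.1, -1.4], [-0.5, 1.0], [1.5, -0.4], [0.3, 3.3], [0.1, 0.6], [0.4, -1.2], [1.7, -0.4], [0.1, 0.2]]
[ 5.61572e+02  1.00847e+02 -6.80000e-02]
[[0.0, 0.7], [-0.4, -0.7], [0.2, -0.4], [3.7, 2.9], [-2.2, 2.9], [-2.2, -1.2], [3.5, -1.2]]
[ 5.61930e+02  1.04876e+02 -7.70000e-02]
[[-0.9, 0.6], [1.0, -0.8], [-0.1, 2.9], [-0.3, 0.3], [-0.1, -1.5], [1.3, -0.8], [-0.3, -0.2]]
bar [[461.65220331 111.43926771 111.5       ]] hinge [[626.34293733  98.47770423  71.5       ]] rib [[556.558728   103.96989215 114.        ]]
flask [589. 304. 104.]
vialb [539. 244.  64.]
viala [601. -49.  64.]
dropper [509. -44. 100.]
```

Top and scene views agree: heater at about (561.7, 103), yaw −0.075. The quad in the cover is larger than the block's top, so I leave it out. I'll turn the tool so the fingers close along the heater's x, then go above the rod.

Request:
{"api": "move_arm", "payload": {
  "plan": [
    {"dp": [0,0,0],"rotation": [0,0,0.093],"fingers": 1},
    {"dp": [0,0,0],"rotation": [0,0,0.093],"fingers": 1},
    {"dp": [0,0,0],"rotation": [0,0,0.093],"fingers": 1},
    {"dp": [0,0,0],"rotation": [0,0,0.093],"fingers": 1},
    {"dp": [0,0,0],"rotation": [0,0,0.093],"fingers": 1},
    {"dp": [0,0,0],"rotation": [0,0,0.093],"fingers": 1},
    {"dp": [0,0,0],"rotation": [0,0,0.093],"fingers": 1},
    {"dp": [0,0,0],"rotation": [0,0,0.093],"fingers": 1},
    {"dp": [0,0,0],"rotation": [0,0,0.093],"fingers": 1}
  ],
  "force": 25
}}

```text
time: 1.0
tcp_pos: [185.5, 543.9, 303.2]
orientation: [[0.079, 0.997, -0.001], [0.997, -0.079, -0.001], [-0.001, -0.001, -1.0]]
ft_force: [0.2, 0.6, -0.1]
width: 85.2
grasp_force: 0.0
```

Request:
{"api": "move_arm", "payload": {
  "plan": [
    {"dp": [-0.34,0.25,0],"rotation": [0,0,0],"fingers": 1},
    {"dp": [-0.34,0.25,0],"rotation": [0,0,0],"fingers": 1},
    {"dp": [-0.34,0.25,0],"rotation": [0,0,0],"fingers": 1},
    {"dp": [-0.34,0.25,0],"rotation": [0,0,0],"fingers": 1},
    {"dp": [-0.34,0.25,0],"rotation": [0,0,0],"fingers": 1},
    {"dp": [-0.34,0.25,0],"rotation": [0,0,0],"fingers": 1},
    {"dp": [-0.34,0.25,0],"rotation": [0,0,0],"fingers": 1},
    {"dp": [-0.34,0.25,0],"rotation": [0,0,0],"fingers": 1},
    {"dp": [-0.34,0.25,0],"rotation": [0,0,0],"fingers": 1},
    {"dp": [-0.34,0.25,0],"rotation": [0,0,0],"fingers": 1},
    {"dp": [-0.34,0.25,0],"rotation": [0,0,0],"fingers": 1},
    {"dp": [-0.34,0.25,0],"rotation": [0,0,0],"fingers": 1}
  ]
}}

```text
time: 2.2
tcp_pos: [455.6, 113.8, 303.5]
orientation: [[0.073, 0.997, -0.001], [0.997, -0.073, 0.0], [0.0, -0.001, -1.0]]
ft_force: [0.5, 0.5, 0.5]
width: 85.6
grasp_force: 0.0
```

```bash
python3 - <<'E'
from station import *
import cv2,pickle
f=grab_frame('wrist');pickle.dump(f,open('w1.pkl','wb'));print(f['vfov'],f['cx'],f['cy'],f['pose'].round(2).tolist())
cv2.imwrite('pics/w1.png',cv2.resize(f['img'][:,:,::-1],(800,600),interpolation=cv2.INTER_CUBIC))
E
```

```text
64.10336793599737 276.2225057121609 209.27451051123012 [[1.0, -0.07, -0.02, 460.08], [-0.07, -0.96, -0.27, 181.45], [0.0, 0.27, -0.96, 373.35], [0.0, 0.0, 0.0, 1.0]]
```

View pics/w1.png

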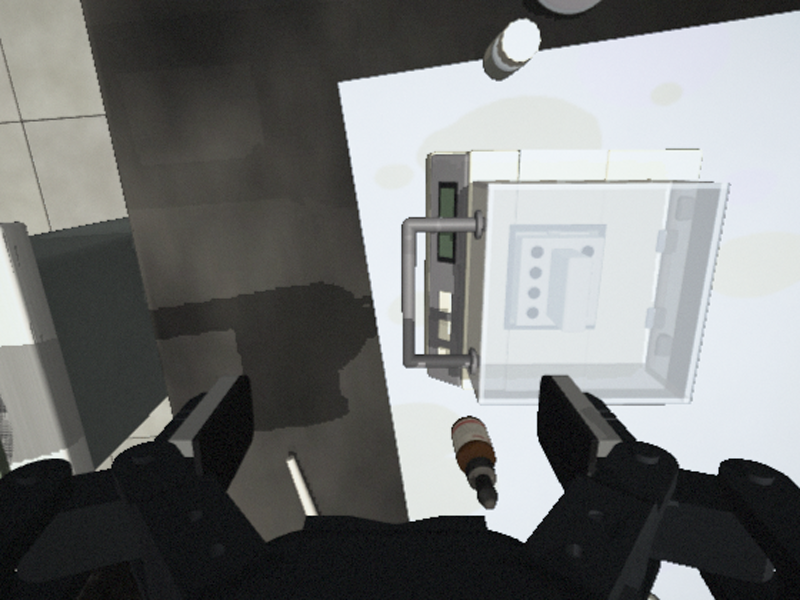

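The wrist view shows the rod from (409,222) to (409,362), the heater square to the tool, and the case's left back top corner at about (701,150).

```bash
python3 - <<'E'
from h import *;import pickle
f=pickle.load(open('w1.pkl','rb'));s=420/600
def R(u,v,z): return ray(f,(u+.5)*s-.5,(v+.5)*s-.5,z).round(1)
print('rod',R(409,222,111.5),R(409,362,111.5),'mid',R(409,291,111.5))
print('case left edge',R(471,151,70),R(701,149,70),'well',R(514,226,70),R(605,226,70),R(602,328,70),R(507,328,70))
print('cover top front',R(478,183,125.5),R(480,403,125.5),'back',R(728,183,125.5),R(693,403,71.5))
for q in ([561.7,103,-.075],):print(H(q,[[-100.2,0,111.5],[82.5,80,70],[-5,0,70],[-60,62,125.5],[-60,-62,125.5]]).round(1))
E
```

```text
rod [465.8 151.1 111.5] [460.5  69.3 111.5] mid [463.3 112.4 111.5]
case left edge [506.9 186.1  70. ] [645.6 177.2  70. ] well [532.6 139.   70. ] [589.8 134.8  70. ] [591.   66.6  70. ] [527.6  71.2  70. ]
cover top front [501.4 169.6 125.5] [499.4  47.1 125.5] back [626.9 160.5 125.5] [656.    7.   71.5]
[[461.8 110.5 111.5]
 [650.  176.6  70. ]
 [556.7 103.4  70. ]
 [506.5 169.3 125.5]
 [497.2  45.7 125.5]]
```

The wrist measurement gives the rod's middle at (462.5, 111.5), within 1–2 mm of the fit. I'll part-close the fingers, come down over the rod and pinch it lightly.

Request:
{"api": "move_arm", "payload": {
  "plan": [
    {"dp": [-0.02,0.07,0],"rotation": [0,0,0],"fingers": -0.4},
    {"dp": [0,0,0.2],"rotation": [0,0,0],"fingers": -0.4},
    {"dp": [0,0,0.2],"rotation": [0,0,0],"fingers": -0.4},
    {"dp": [0,0,0],"rotation": [0,0,0],"fingers": -0.4},
    {"dp": [0,0,0.2],"rotation": [0,0,0],"fingers": -0.4},
    {"dp": [0,0,0.2],"rotation": [0,0,0],"fingers": -0.4},
    {"dp": [0,0,0.2],"rotation": [0,0,0],"fingers": -0.4},
    {"dp": [0,0,0.2],"rotation": [0,0,0],"fingers": -0.4},
    {"dp": [0,0,0.18],"rotation": [0,0,0],"fingers": -0.4},
    {"dp": [0,0,0],"rotation": [0,0,0],"fingers": -0.4}
  ],
  "force": 20
}}

```text
time: 3.25
tcp_pos: [460.2, 113.7, 164.2]
orientation: [[0.071, 0.997, -0.005], [0.997, -0.071, -0.0], [-0.0, -0.005, -1.0]]
ft_force: [-0.2, 0.0, 0.0]
width: 25.5
grasp_force: 0.0
```

Request:
{"api": "move_arm", "payload": {
  "plan": [
    {"dp": [0,0,0],"rotation": [0,0,0],"fingers": -1},
    {"dp": [0,0,0],"rotation": [0,0,0],"fingers": -1},
    {"dp": [0,0,0],"rotation": [0,0,0],"fingers": -1},
    {"dp": [0,0,0],"rotation": [0,0,0],"fingers": -1},
    {"dp": [0,0,0],"rotation": [0,0,0],"fingers": -1}
  ],
  "force": 20
}}

```text
time: 3.75
tcp_pos: [462.9, 113.4, 166.9]
orientation: [[0.073, 0.997, 0.003], [0.997, -0.073, 0.001], [0.001, 0.002, -1.0]]
ft_force: [0.9, 3.4, 1.3]
width: 7.0
grasp_force: 20.4
```

The rod is pinched: opening 7 mm, grip 20 N. Now I lift the cover along its arc.

Request:
{"api": "move_arm", "payload": {
  "plan": [
    {"dp": [0,0.041,-0.125],"rotation": [0,0,0],"fingers": -1},
    {"dp": [0,0.041,-0.125],"rotation": [0,0,0],"fingers": -1},
    {"dp": [0,0.06,-0.117],"rotation": [0,0,0],"fingers": -1},
    {"dp": [0,0.06,-0.117],"rotation": [0,0,0],"fingers": -1},
    {"dp": [0,0.077,-0.107],"rotation": [0,0,0],"fingers": -1},
    {"dp": [0,0.077,-0.107],"rotation": [0,0,0],"fingers": -1},
    {"dp": [0,0.093,-0.094],"rotation": [0,0,0],"fingers": -1},
    {"dp": [0,0.093,-0.094],"rotation": [0,0,0],"fingers": -1},
    {"dp": [0,0.106,-0.078],"rotation": [0,0,0],"fingers": -1},
    {"dp": [0,0.106,-0.078],"rotation": [0,0,0],"fingers": -1}
  ],
  "force": 20
}}

```text
time: 4.75
tcp_pos: [536.8, 108.1, 271.5]
orientation: [[0.072, 0.997, -0.003], [0.997, -0.072, 0.001], [0.001, -0.003, -1.0]]
ft_force: [-3.2, 4.2, 3.4]
width: 7.3
grasp_force: 20.2
```

Request:
{"api": "move_arm", "payload": {
  "plan": [
    {"dp": [0,0.117,-0.061],"rotation": [0,0,0],"fingers": -1},
    {"dp": [0,0.117,-0.061],"rotation": [0,0,0],"fingers": -1},
    {"dp": [0,0.125,-0.042],"rotation": [0,0,0],"fingers": -1},
    {"dp": [0,0.125,-0.042],"rotation": [0,0,0],"fingers": -1},
    {"dp": [0,0.13,-0.022],"rotation": [0,0,0],"fingers": -1},
    {"dp": [0,0.13,-0.022],"rotation": [0,0,0],"fingers": -1},
    {"dp": [0,0.132,-0.002],"rotation": [0,0,0],"fingers": -1},
    {"dp": [0,0.132,-0.002],"rotation": [0,0,0],"fingers": -1},
    {"dp": [0,0.13,0.018],"rotation": [0,0,0],"fingers": -1}
  ],
  "force": 20
}}

```text
time: 5.65
tcp_pos: [651.6, 99.7, 295.1]
orientation: [[0.072, 0.997, 0.001], [0.997, -0.072, 0.001], [0.001, 0.001, -1.0]]
ft_force: [0.9, 4.5, 2.2]
width: 6.9
grasp_force: 20.7
```

Held at about 1.48 rad. I'll open the fingers wide enough for the rod to settle back, then rise.

Request:
{"api": "move_arm", "payload": {
  "plan": [
    {"dp": [0,0.03,0],"rotation": [0,0,0],"fingers": 0.3},
    {"dp": [0,0.05,0],"rotation": [0,0,0],"fingers": 0.3},
    {"dp": [0,0.03,0],"rotation": [0,0,0],"fingers": 0.3},
    {"dp": [0,0,0],"rotation": [0,0,0],"fingers": 0.3},
    {"dp": [0,0,0],"rotation": [0,0,0],"fingers": 0.3},
    {"dp": [0,0,-0.1],"rotation": [0,0,0],"fingers": 0.3},
    {"dp": [0,0,-0.2],"rotation": [0,0,0],"fingers": 0.3},
    {"dp": [0,0,-0.25],"rotation": [0,0,0],"fingers": 0.3}
  ],
  "force": 20
}}

```text
time: 6.45
tcp_pos: [661.0, 98.4, 348.6]
orientation: [[0.073, 0.997, -0.003], [0.997, -0.073, -0.0], [-0.0, -0.003, -1.0]]
ft_force: [0.1, -0.0, -0.3]
width: 55.5
grasp_force: 0.0
```

```bash
python3 - <<'E'
from station import *
import cv2
s=sense();print(s['qpos'].round(3),s['tcp_pos'].round(1))
f=grab_frame('scene');cv2.imwrite('pics/s2.png',cv2.resize(f['img'][60:310,160:440,::-1],None,fx=2.4,fy=2.4,interpolation=cv2.INTER_CUBIC))
E
```

```text
[ 0.019  0.378  1.232 -0.     1.534  0.091] [661.   98.4 348.6]
```

View pics/s2.png

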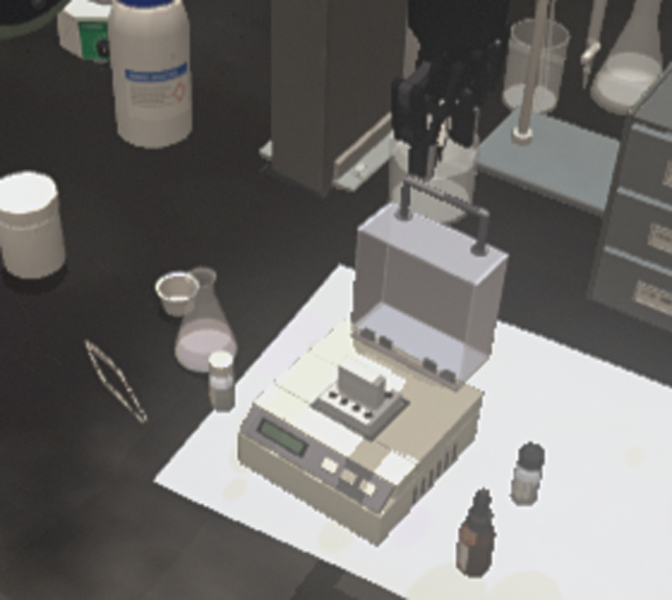

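The cover stands open on its stop with the rod free, and all bystanders are in place. The block's rib is visible. I'll go over the block, turn the fingers to close along y, and look.

Request:
{"api": "move_arm", "payload": {
  "plan": [
    {"dp": [-0.01,-0.26,0],"rotation": [0,0,0],"fingers": 1},
    {"dp": [-0.01,-0.26,0],"rotation": [0,0,0],"fingers": 1},
    {"dp": [-0.01,-0.26,0],"rotation": [0,0,0],"fingers": 1},
    {"dp": [0,-0.26,0],"rotation": [0,0,0],"fingers": 1},
    {"dp": [0,0,0],"rotation": [0,0,-0.09],"fingers": 1},
    {"dp": [0,0,0],"rotation": [0,0,-0.09],"fingers": 1},
    {"dp": [0,0,0],"rotation": [0,0,-0.09],"fingers": 1},
    {"dp": [0,0,0],"rotation": [0,0,-0.09],"fingers": 1},
    {"dp": [0,0,0],"rotation": [0,0,-0.09],"fingers": 1},
    {"dp": [0,0,0],"rotation": [0,0,-0.09],"fingers": 1},
    {"dp": [0,0,0],"rotation": [0,0,-0.09],"fingers": 1},
    {"dp": [0,0,0],"rotation": [0,0,-0.09],"fingers": 1}
  ]
}}

```text
time: 7.7
tcp_pos: [557.7, 103.0, 349.5]
orientation: [[-0.874, 0.485, 0.001], [0.485, 0.874, -0.0], [-0.001, 0.0, -1.0]]
ft_force: [-0.5, 0.5, 0.4]
width: 85.5
grasp_force: 0.0
```

Request:
{"api": "move_arm", "payload": {
  "plan": [
    {"dp": [0,0,0],"rotation": [0,0,-0.093],"fingers": 1},
    {"dp": [0,0,0],"rotation": [0,0,-0.093],"fingers": 1},
    {"dp": [0,0,0],"rotation": [0,0,-0.093],"fingers": 1},
    {"dp": [0,0,0],"rotation": [0,0,0],"fingers": 1}
  ]
}}

```text
time: 8.1
tcp_pos: [557.7, 103.0, 349.4]
orientation: [[-0.997, 0.074, 0.001], [0.074, 0.997, -0.0], [-0.001, 0.0, -1.0]]
ft_force: [-0.4, -0.1, 0.3]
width: 85.6
grasp_force: 0.0
```

```bash
python3 - <<'E'
from station import *
import cv2,pickle
s=sense();print(s['qpos'].round(3),s['tcp_pos'].round(1))
f=grab_frame('wrist');pickle.dump(f,open('w2.pkl','wb'));print(f['pose'].round(2).tolist())
cv2.imwrite('pics/w2.png',cv2.resize(f['img'][:,:,::-1],(800,600),interpolation=cv2.INTER_CUBIC))
E
```

```text
[ 0.03   0.157  1.505 -0.     1.478 -1.466] [557.7 103.  349.4]
[[0.07, 0.96, 0.27, 488.63], [1.0, -0.07, -0.02, 107.25], [0.0, 0.27, -0.96, 419.12], [0.0, 0.0, 0.0, 1.0]]
```

View pics/w2.png

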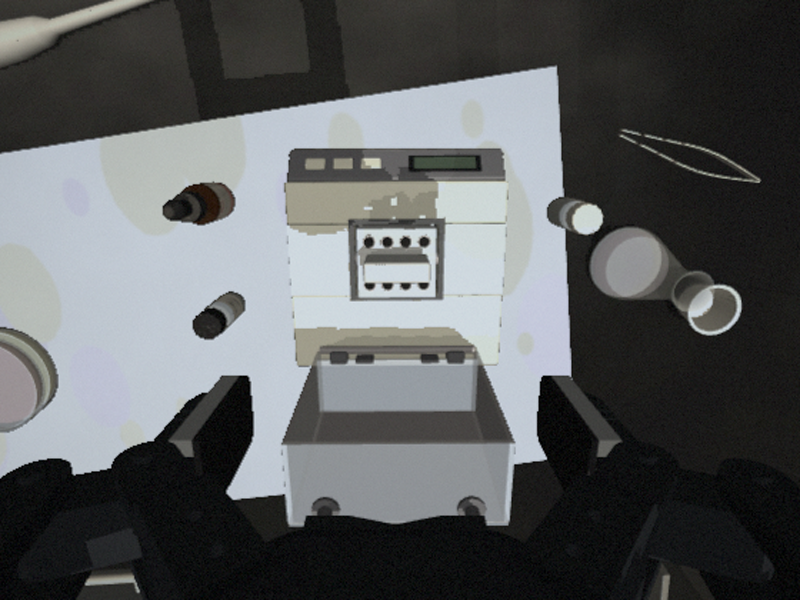

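The wrist view, from the front, shows the rib's top face from (363,263) to (431,284) and its front face just above that. The block is level in its grey-rimmed well, (350,220) to (443,299).

```bash
python3 - <<'E'
from h import *;import pickle
f=pickle.load(open('w2.pkl','rb'));s=420/600
def R(u,v,z): return ray(f,(u+.5)*s-.5,(v+.5)*s-.5,z).round(1)
print('rib',R(363,273.5,114),R(431,273.5,114),R(397,263,114),R(397,284,114),'mid',R(397,273.5,114))
print('well',R(350,220,70),R(443,220,70),R(443,299,70),R(350,299,70),R(396.5,259.5,70))
print('block top',R(358,226,82),R(436,226,82))
print('flask',R(628,263,30),R(580,217,64),'drop',R(175,210,100),'viala',R(207,323,64))
E
```

```text
rib [556.2  81.8 114. ] [559.5 126.  114. ] [550.9 104.4 114. ] [564.9 103.4 114. ] mid [557.9 103.9 114. ]
well [525.8  72.4  70. ] [530.8 139.5  70. ] [590.2 136.7  70. ] [584.9  66.5  70. ] [557.2 103.8  70. ]
block top [529.1  78.7  82. ] [533.1 133.3  82. ]
flask [582.2 294.1  30. ] [536.8 240.5  64. ] drop [507.6 -38.7 100. ] viala [597.7 -47.6  64. ]
```

The rib's top centre is at (557.9, 103.9), 1 mm from the tool axis, and its size checks out. I'll descend until the tips are just above the block's top, then grip hard.

Request:
{"api": "move_arm", "payload": {
  "plan": [
    {"dp": [0,0.008,0.25],"rotation": [0,0,0],"fingers": 1},
    {"dp": [0,0,0.25],"rotation": [0,0,0],"fingers": 1},
    {"dp": [0,0,0.25],"rotation": [0,0,0],"fingers": 1},
    {"dp": [0,0,0.25],"rotation": [0,0,0],"fingers": 1},
    {"dp": [0,0,0.25],"rotation": [0,0,0],"fingers": 1},
    {"dp": [0,0,0.25],"rotation": [0,0,0],"fingers": 1},
    {"dp": [0,0,0.2],"rotation": [0,0,0],"fingers": 1},
    {"dp": [0,0,0.1],"rotation": [0,0,0],"fingers": 1},
    {"dp": [0,0,0.1],"rotation": [0,0,0],"fingers": 1},
    {"dp": [0,0,0.03],"rotation": [0,0,0],"fingers": 1},
    {"dp": [0,0,0],"rotation": [0,0,0],"fingers": 1}
  ]
}}

```text
time: 9.25
tcp_pos: [558.1, 103.8, 156.0]
orientation: [[-0.997, 0.075, 0.0], [0.075, 0.997, -0.0], [-0.0, -0.0, -1.0]]
ft_force: [-0.1, 0.6, -0.2]
width: 85.3
grasp_force: 0.0
```

Request:
{"api": "move_arm", "payload": {
  "plan": [
    {"dp": [0,0,0],"rotation": [0,0,0],"fingers": -1},
    {"dp": [0,0,0],"rotation": [0,0,0],"fingers": -1},
    {"dp": [0,0,0],"rotation": [0,0,0],"fingers": -1},
    {"dp": [0,0,0],"rotation": [0,0,0],"fingers": -1},
    {"dp": [0,0,0],"rotation": [0,0,0],"fingers": -1},
    {"dp": [0,0,0],"rotation": [0,0,0],"fingers": -1}
  ],
  "force": 110
}}

```text
time: 9.85
tcp_pos: [558.9, 103.9, 156.9]
orientation: [[-0.997, 0.074, 0.003], [0.074, 0.997, 0.0], [-0.003, 0.0, -1.0]]
ft_force: [0.3, 0.9, 5.9]
width: 42.0
grasp_force: 111.8
```

Firmly held (opening ≈ 44 mm, 112 N). Now rock the left side up about the right lower edge.

Request:
{"api": "move_arm", "payload": {
  "plan": [
    {"dp": [0,-0.018,-0.0047],"rotation": [-0.0107,0,0],"fingers": -1},
    {"dp": [0,-0.018,-0.0047],"rotation": [-0.0107,0,0],"fingers": -1},
    {"dp": [0,-0.018,-0.0047],"rotation": [-0.0107,0,0],"fingers": -1},
    {"dp": [0,-0.018,-0.0047],"rotation": [-0.0107,0,0],"fingers": -1},
    {"dp": [0,-0.018,-0.0047],"rotation": [-0.0107,0,0],"fingers": -1},
    {"dp": [0,-0.018,-0.0047],"rotation": [-0.0107,0,0],"fingers": -1},
    {"dp": [0,-0.018,-0.0047],"rotation": [-0.0107,0,0],"fingers": -1},
    {"dp": [0,-0.018,-0.0047],"rotation": [-0.0107,0,0],"fingers": -1},
    {"dp": [0,0,0],"rotation": [0,0,0],"fingers": -1},
    {"dp": [0,0,0],"rotation": [0,0,0],"fingers": -1}
  ],
  "force": 110
}}

```text
time: 10.85
tcp_pos: [557.7, 89.1, 159.6]
orientation: [[-0.997, 0.074, 0.012], [0.075, 0.988, 0.134], [-0.002, 0.135, -0.991]]
ft_force: [0.2, 0.2, 6.0]
width: 41.9
grasp_force: 111.8
```

```bash
python3 - <<'E'
from station import *
import cv2
s=sense();print(s['ft_force'].round(1),s['wrist_torque'].round(2),s['tcp_pos'].round(1),s['orientation'].round(3).tolist())
f=grab_frame('wrist');a=f['img'][100:400,100:460,::-1]
cv2.imwrite('pics/w3.png',cv2.resize(a,None,fx=2,fy=2,interpolation=cv2.INTER_CUBIC))
E
```

```text
[0.2 0.2 6. ] [-0.02 -0.05 -0.02] [557.7  89.1 159.6] [[-0.997, 0.074, 0.012], [0.075, 0.988, 0.134], [-0.002, 0.135, -0.991]]
```

View pics/w3.png

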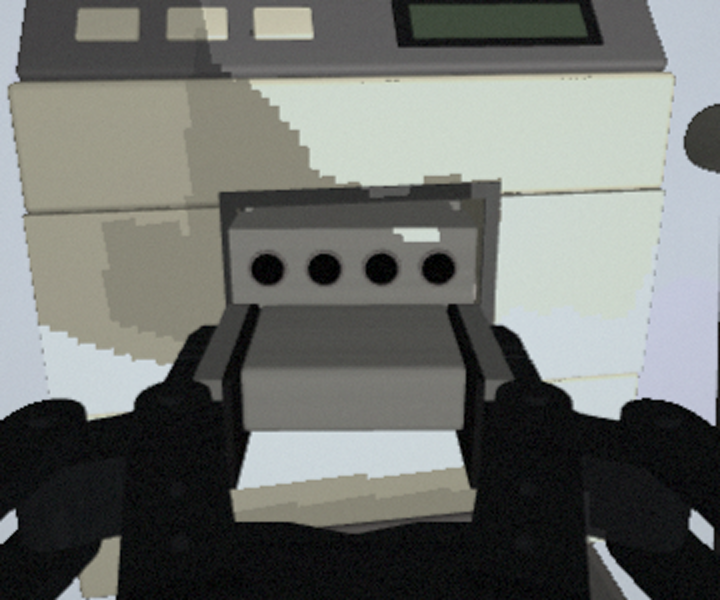

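The block's edges stay parallel to the fingers while the well's rim (220,193)–(500,183) is slanted: it has tilted 7.7° left side up without slipping. Now right side up, keeping the left edge at its height.

Request:
{"api": "move_arm", "payload": {
  "plan": [
    {"dp": [0,0.018,-0.0047],"rotation": [0.0107,0,0],"fingers": -1},
    {"dp": [0,0.018,-0.0047],"rotation": [0.0107,0,0],"fingers": -1},
    {"dp": [0,0.018,-0.0047],"rotation": [0.0107,0,0],"fingers": -1},
    {"dp": [0,0.018,-0.0047],"rotation": [0.0107,0,0],"fingers": -1},
    {"dp": [0,0.018,-0.0047],"rotation": [0.0107,0,0],"fingers": -1},
    {"dp": [0,0.018,-0.0047],"rotation": [0.0107,0,0],"fingers": -1},
    {"dp": [0,0.018,-0.0047],"rotation": [0.0107,0,0],"fingers": -1},
    {"dp": [0,0.018,-0.0047],"rotation": [0.0107,0,0],"fingers": -1}
  ],
  "force": 110
}}

```text
time: 11.7
tcp_pos: [556.8, 103.5, 159.8]
orientation: [[-0.997, 0.074, -0.002], [0.074, 0.997, -0.001], [0.002, -0.001, -1.0]]
ft_force: [8.5, 1.1, -21.1]
width: 41.9
grasp_force: 113.8
```

Request:
{"api": "move_arm", "payload": {
  "plan": [
    {"dp": [0,0.018,-0.0047],"rotation": [0.0107,0,0],"fingers": -1},
    {"dp": [0,0.018,-0.0047],"rotation": [0.0107,0,0],"fingers": -1},
    {"dp": [0,0.018,-0.0047],"rotation": [0.0107,0,0],"fingers": -1},
    {"dp": [0,0.018,-0.0047],"rotation": [0.0107,0,0],"fingers": -1},
    {"dp": [0,0.018,-0.0047],"rotation": [0.0107,0,0],"fingers": -1},
    {"dp": [0,0.018,-0.0047],"rotation": [0.0107,0,0],"fingers": -1},
    {"dp": [0,0.018,-0.0047],"rotation": [0.0107,0,0],"fingers": -1},
    {"dp": [0,0.018,-0.0047],"rotation": [0.0107,0,0],"fingers": -1},
    {"dp": [0,0,0],"rotation": [0,0,0],"fingers": -1},
    {"dp": [0,0,0],"rotation": [0,0,0],"fingers": -1}
  ],
  "force": 110
}}

```text
time: 12.7
tcp_pos: [557.9, 118.1, 162.8]
orientation: [[-0.997, 0.072, -0.012], [0.073, 0.988, -0.134], [0.002, -0.135, -0.991]]
ft_force: [6.8, 2.2, -16.1]
width: 42.3
grasp_force: 114.4
```

It has tilted 7.7° right side up, but −16 N suggests a ball may still be holding the left side. I'll return to level about the right lower edge, which raises the left, and check the force.

Request:
{"api": "move_arm", "payload": {
  "plan": [
    {"dp": [0,-0.018,-0.0047],"rotation": [-0.0107,0,0],"fingers": -1},
    {"dp": [0,-0.018,-0.0047],"rotation": [-0.0107,0,0],"fingers": -1},
    {"dp": [0,-0.018,-0.0047],"rotation": [-0.0107,0,0],"fingers": -1},
    {"dp": [0,-0.018,-0.0047],"rotation": [-0.0107,0,0],"fingers": -1},
    {"dp": [0,-0.018,-0.0047],"rotation": [-0.0107,0,0],"fingers": -1},
    {"dp": [0,-0.018,-0.0047],"rotation": [-0.0107,0,0],"fingers": -1},
    {"dp": [0,-0.018,-0.0047],"rotation": [-0.0107,0,0],"fingers": -1},
    {"dp": [0,-0.018,-0.0047],"rotation": [-0.0107,0,0],"fingers": -1},
    {"dp": [0,0,0],"rotation": [0,0,0],"fingers": -1},
    {"dp": [0,0,0],"rotation": [0,0,0],"fingers": -1}
  ],
  "force": 110
}}

```text
time: 13.7
tcp_pos: [558.1, 103.7, 171.8]
orientation: [[-0.997, 0.075, 0.001], [0.075, 0.997, 0.0], [-0.001, 0.0, -1.0]]
ft_force: [0.1, 0.9, 3.3]
width: 42.1
grasp_force: 116.4
```

```bash
python3 - <<'E'
from station import *
s=sense();print(s['ft_force'].round(1),s['wrist_torque'].round(2),s['tcp_pos'].round(1))
E
```

```text
[0.1 0.9 3.3] [ 0.12  0.12 -0.  ] [558.1 103.7 171.8]
```

Level, 15 mm up, and the load is gone: it is free. Lift 35 mm so the underside is 30 mm above the rim.

Request:
{"api": "move_arm", "payload": {
  "plan": [
    {"dp": [0,0,-0.05],"rotation": [0,0,0],"fingers": -1},
    {"dp": [0,0,-0.05],"rotation": [0,0,0],"fingers": -1},
    {"dp": [0,0,-0.05],"rotation": [0,0,0],"fingers": -1},
    {"dp": [0,0,-0.05],"rotation": [0,0,0],"fingers": -1},
    {"dp": [0,0,-0.05],"rotation": [0,0,0],"fingers": -1},
    {"dp": [0,0,-0.05],"rotation": [0,0,0],"fingers": -1},
    {"dp": [0,0,-0.05],"rotation": [0,0,0],"fingers": -1},
    {"dp": [0,0,0],"rotation": [0,0,0],"fingers": -1},
    {"dp": [0,0,0],"rotation": [0,0,0],"fingers": -1},
    {"dp": [0,0,0],"rotation": [0,0,0],"fingers": -1}
  ],
  "force": 110
}}

```text
time: 14.7
tcp_pos: [557.6, 103.8, 205.9]
orientation: [[-0.997, 0.074, -0.001], [0.074, 0.997, -0.0], [0.001, -0.0, -1.0]]
ft_force: [-0.2, 0.4, -2.6]
width: 42.0
grasp_force: 116.2
```

```bash
python3 - <<'E'
from station import *
import cv2,numpy as np
f=grab_frame('scene');a=cv2.resize(f['img'][100:310,180:400,::-1],(628,600),interpolation=cv2.INTER_CUBIC)
cv2.imwrite('pics/s4.png',a)
E
```

```text
(no output)
```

View pics/s4.png

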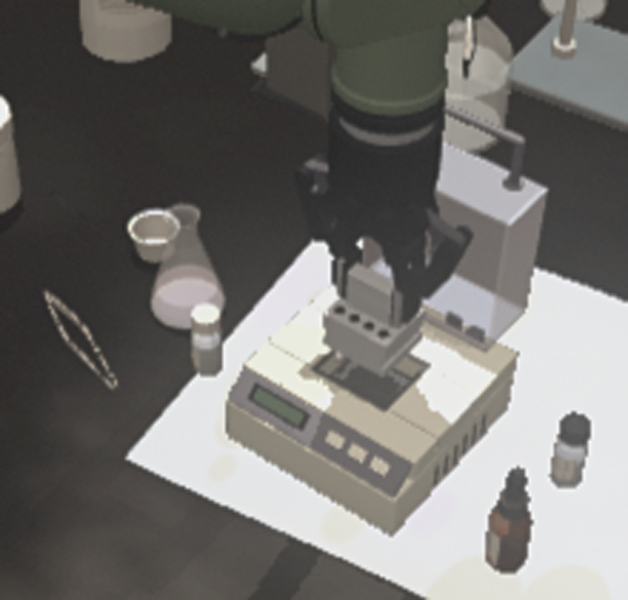

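The block hangs level over the open well, its lower near-right corner at about (381,372). The cover is open and the bystanders are unmoved. A quick numeric check of the height, then I hand in.

```bash
python3 - <<'E'
from h import *;import pickle
f=pickle.load(open('f0.pkl','rb'))['scene']
for z in(90,95,100,105,132): print(z,((proj(f,H([562.5,103.5,-.074],[[-30,-28,z],[-30,28,z]]))-[180,100])*2.857).round())
E
```

```text
90 [[384. 385.]
 [323. 350.]]
95 [[385. 380.]
 [323. 346.]]
100 [[385. 375.]
 [324. 341.]]
105 [[385. 370.]
 [324. 336.]]
132 [[387. 344.]
 [324. 310.]]
```

The corner's row, 372, puts the underside at about z ≈ 100 mm, 30 mm above the rim.

```bash
python3 -c "
from station import *
print(job_done())"
```

```text
the job is handed in; nothing more can be done
None
```

The job is handed in after about 15 s: the cover rests open on its stop, the block was rocked free 7.7° each way (left side up first), and it is held level over the well about 30 mm above the rim, with nothing around the heater disturbed.

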